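# Index the die plate of a staking stand, centre it and lock it

## Robot

A 6-joint arm with a two-finger parallel gripper is mounted at the origin on a cart in front of the work surface, level with it; the furniture and walls round the work are solid. World frame = base frame: x ahead of the robot, y to its left, z up, the work surface at z = 0. Lengths are in m, angles in rad, forces in N, time in s.
With the tool pointing down it reaches from about 0.25 to 0.725 m from the base axis. Payload 4 kg.
Tool frame: the origin (TCP) lies midway between the tips of the shut fingers; the grasp point (between the pads) lies 19 mm behind it; z points along the fingers, y is the line along which they close (so a half turn about z gives the same grasp; the last joint's range is limited). The gripper opens to 85 mm and grips with 20 to 120 N. Pads are 22 mm wide; open, the fingers measure 114 mm over their backs; the gripper's body (76 mm by 85 mm) begins 54 mm behind the grasp point. The pads swing forward as they close: fully open they stand 13 mm farther back than shut.
Start: joints at [0, 0.241, 0.005, 1.335, 0, 1.571], TCP at [0.5, -0, 0.231] pointing down, gripper open.
Joint ranges: [-2.72, 2.72], [-1.05, 1.87], [-1.09, 1.28], [-1.99, 2.15], [-1.42, 1.44], [-3.14, 3.14]. Speed limits (rad/s): [2.79, 2.79, 3.14, 3.14, 3.14, 3.14].

## Interface

Orientations are given as a unit quaternion [x, y, z, w].
In Python, from workcell import monitor, vision, job gives the robot as it stands.
- The arm moves only by the tool move_arm, never from a script. Its argument "moves" is a list that holds one entry, the list of rows, each a list of 5 numbers: the shift along the world's x, y, z in m, then the turn about the world's z in degrees, then the opening in per cent of the stroke, from 0 (shut) to 100 (fully open). In form: [[[x, y, z, turn, gripper], ...]]. A call has 1 to 5 rows; each row is the pose to reach, as a shift and turn from the pose commanded when the call began; what a row does not reach only later rows make up. A row lasts 1/8 s, in which the tool goes at most 62.5 mm and 10.7 degrees, less where a joint would pass 70% of its speed; a pose out of reach is approached as far as the arm can. A call with a gripper value outside its range is refused whole. The fingers move at their own pace and stop on an object; the grip force is fixed at half the most. Time passes only in rows, so rows that repeat a pose let the fingers close. It gives the time, the measured TCP pose, the force, the opening and the grip force at its end, in the units of the state.
- monitor.get_obs(): the state, without advancing time (a new reading comes with each control period).
- vision.camera(name): name is "scene" or "side" or "wrist"; returns a dict with "color" (480x640x3 uint8, red, green, blue), "camera_matrix" (3x3 intrinsics, pixels), "eye" and "attitude" of the camera in the world; the wrist camera has in their place "hand_eye" (4x4, takes a point from camera to tool coordinates, whose origin is the TCP and whose axes are the flange's). Camera axes: x right, y up, looking along -z (the intrinsics and any distortion apply to the point x, -y, -z); pixel columns grow to the right and rows downward; lengths in m; the calibration is good to about 2 mm. A picture is of the moment at which its call begins: read the wrist's pose just before it. There is no depth.
- job.job_done(): hands the job in; it is judged then, once.
The state is a dict: "clock": time; "joint_pos": joint angles; "joint_vel": joint speeds; "tau": joint torques, N m; "eef_pos": TCP position; "tool_rot": TCP orientation; "ft_force": force on the tool from outside, world axes, zero at the start; "ft_torque": the same for the moment, N m; "grip_width": finger opening in m; "grasp_force": force on a finger pad.
Only numpy, scipy, OpenCV 4.12 (cv2) and the standard library are available. Lean on these libraries where they do the work, as an engineer would, in place of code of your own. Each camera call takes 0.05 s, during which the arm holds its last target. There are 200 camera calls.

## Task

Set the staking stand up for its largest hole: with a fingertip, turn the round die plate by its knurled rim until the largest hole clicks in under the punch, then push the punch down by its brass head until it is fully home in that hole, and last swing the ball-ended lever at the plate's right side back, away from the robot, to its stop, so that its cam locks the plate. Everything is only touched and pushed with the fingers: nothing is pulled up or lifted, and the small things lying about stay where they are.

Things in the scene. Friction and masses are not known exactly. Their poses are not given: they have to be found in the camera images.
- stand: Grey cast staking stand screwed to the bench; foot 146x94 mm, 14.5 mm high. Origin: underside of the foot. Its own -x is the open front, facing the robot within 0.35 rad; +y to the robot's left, z up. A C-shaped frame (x +52 to +90 mm, 26 mm wide, top 110 mm high) carries a sleeve (23 mm across, 72 to 118 mm high) with an upright punch over the rear of a round die plate.
- plate_centre (a point): Axis of the steel die plate at its top face: 15 mm in front of the stand's origin, 41 mm over the bench. Plate 104 mm across, 27 to 41 mm over the bench; its upright rim is finely knurled (friction about 0.6 to 1), overhangs the foot's front by 9 mm and is free to touch from front and left. Top flat but for holes and a 5 mm high screw boss 25 mm across.
- plate (a joint): Angle of the plate, rad, positive counter-clockwise from above. Spring detents every 0.628 rad (36 degrees, one hole each); 0: largest hole under the punch. Starts 1 or 2 clicks on the plus side (rarely poised between them), so turn it clockwise from above: front of the rim to the robot's left. About 2 N along the rim leaves a detent; past half-way the spring pulls it into the next. No end stops.
- big_hole (a point): Centre of the largest hole, 12 mm across, at the plate's top face. It is one of ten graded through holes (2, 2.5, 3, 3.5, 4, 5, 6, 7, 8.5 and 12 mm) on a circle of 36 mm radius round the plate's axis; the largest lies between the 8.5 mm and the smallest one.
- punch_line (a point): Point of the punch's axis at the height of the plate's top face, 36 mm behind the plate's axis. The hole under the punch is right when it is centred here.
- punch_top (a point): Middle of the top of the punch's brass head, 21 mm across and 12 mm high; 150 mm above the bench when raised, 130 mm when home. The punch is a vertical 8 mm steel rod with a rounded end.
- punch (a joint): Travel of the punch, m, growing downwards: starts near 0 (rounded end 8 mm over the plate), home at 0.020, its collar on the sleeve and its end 12 mm deep in the hole. It slides with 1.6 N of friction and stays where it is left; only the largest hole lets it in, anywhere else it stops at about 0.008. Negative: pulled up.
- lever_pivot (a point): Point on the upright axis of the cam lever, beside the right of the rim, at the height of the lever's ball (45 mm above the bench).
- lever_ball (a point): Centre of the black ball, 15 mm across, on the end of the steel lever (rod 7 mm thick), 60 mm from the lever's axis and 45 mm above the bench.
- clamp (a joint): Angle of the cam lever, rad: near 0 it points to the right and a little to the front (open); it swings counter-clockwise seen from above, its ball going back, to a stop at 1.2 (locked). Friction: a push of 1.2 N at the ball; stays where it is left.
- brass_chuck: bystander, loose: small brass collet chuck, 14x24x12 mm; origin: middle of its underside
- screwdriver_brass: bystander, loose: thin brass precision screwdriver, 52 mm long; origin: middle of its underside
- setting_standard: bystander, loose: short steel gauge rod with a black sleeve, 25 mm long; origin: middle of its underside
- tweezers: bystander, loose: steel tweezers, 139 mm long; origin: middle of its underside
- loupe: bystander, loose: black eye loupe, 38 mm across, 30 mm high; origin: middle of its underside

How it is judged:
On the way, in this order (a step that is already met when the one before it is completed fails the run):
1. the largest hole has clicked in under the punch (within 2.5 mm), the punch still up (horizontal distance between big_hole and punch_line below 0.0025 m and value of joint punch below 0.006 m), for 0.2 s.
2. the punch is pushed home into the hole (horizontal distance between big_hole and punch_line below 0.0025 m and value of joint punch above 0.018 m), for 0.2 s.
3. the lever is swung back to its stop (value of joint clamp above 1.08 rad), for 0.2 s.
At the end, for the whole second after the job is handed in: The largest hole stands within 2.5 mm of the punch's axis, the punch is at least 18 of its 20 mm down, and the lever is within 0.12 rad of its stop; the plate is at rest (all of step 2 and value of joint clamp above 1.08 rad and velocity of joint plate below 0.1 rad/s); the robot touches nothing.
It fails at once if the punch is pulled up by more than 8 mm (value of joint punch below -0.008 m).
It fails at once if a bystander is shifted or lifted by more than 25 mm (distance of any of brass_chuck, screwdriver_brass, setting_standard, tweezers, loupe from where it was at the start of the episode above 0.025 m).
It also fails if it takes over 64 s, if anything falls off the work surface, if the arm or the gripper's body presses on something with over 40 N, if the wrist force passes 120 N, or if a joint passes its speed limit or range.

## Working session

There is one attempt and no reset: what is moved stays moved. The work goes in short steps, Python scripts to look and compute and a tool call to move; the robot and the scene stay as the last step left them, time stands still between calls to the robot, and variables do not carry over. Pictures are saved under pics/ and viewed, at most 11 in all, crops included, and the job is handed in when it is done.

Besides the shell and the picture viewer there is one more tool, called after "Call:" as name(argument=value, ...) on one line, values as JSON. move_arm: Moves the arm, as the interface text tells. Its arguments: {"type":"object","properties":{"moves":{"type":"array","items":{"type":"array","items":{"type":"array","items":{"type":"number"}}}}},"required":["moves"]}

```bash
mkdir -p pics
cat > h.py <<'E'
import numpy as np, cv2
from scipy.spatial.transform import Rotation as R
from workcell import monitor, vision, job
def rot(a):
    a=np.array(a,float)
    return a if a.shape==(3,3) else R.from_quat(a).as_matrix()
def shot(name,save=None):
    o=monitor.get_obs(); c=vision.camera(name)
    K=np.array(c["camera_matrix"])
    if name=="wrist":
        T=np.eye(4);T[:3,:3]=rot(o["tool_rot"]);T[:3,3]=o["eef_pos"]
        M=T@np.array(c["hand_eye"]); E,A=M[:3,3],M[:3,:3]
    else: E,A=np.array(c["eye"]),rot(c["attitude"])
    if save: cv2.imwrite(save,c["color"][:,:,::-1]); np.savez(save+".npz",K=K,E=E,A=A)
    return c["color"],(K,E,A)
def load(save):
    d=np.load(save+".npz"); return d["K"],d["E"],d["A"]
def ray(cal,uv):
    K,E,A=cal; p=np.linalg.inv(K)@[uv[0],uv[1],1]
    d=A@[p[0],-p[1],-p[2]]; return E,d/np.linalg.norm(d)
def onz(cal,uv,z):
    E,d=ray(cal,uv); return E+d*(z-E[2])/d[2]
def proj(cal,P):
    K,E,A=cal; q=A.T@(np.array(P)-E); q=K@[q[0],-q[1],-q[2]]; return q[:2]/q[2]
def tri(c1,u1,c2,u2):
    E1,d1=ray(c1,u1);E2,d2=ray(c2,u2)
    s=np.linalg.lstsq(np.c_[d1,-d2],E2-E1,rcond=None)[0]
    a,b=E1+s[0]*d1,E2+s[1]*d2; return (a+b)/2,np.linalg.norm(a-b)
E
python3 - <<'E'
from h import *
for n in ["scene","side","wrist"]:
    im,c=shot(n,f"pics/{n}0.png"); print(n,c[1].round(3),c[2].round(2).tolist(),c[0][0,0])
o=monitor.get_obs(); print(o)
import vision if False else None
E
python3 - <<'E'
import sys; sys.path.insert(0,'.')
from h import *
for n in ["scene","side","wrist"]:
    im,c=shot(n,f"pics/{n}0.png"); print(n,c[1].round(3),c[2].round(2).tolist(),c[0][0,0])
print(monitor.get_obs()); print([k for k in vision.camera("scene")])
E
```

```text
scene [-0.166 -0.604  0.514] [[0.6, 0.31, -0.74], [-0.8, 0.24, -0.55], [0.01, 0.92, 0.4]] 601.4412736687385
side [0.377 0.646 0.537] [[-0.97, 0.09, -0.22], [-0.23, -0.47, 0.85], [-0.02, 0.88, 0.48]] 497.9232451637438
wrist [0.499 0.077 0.373] [[1.0, -0.0, 0.0], [0.0, 0.95, 0.3], [-0.0, -0.3, 0.95]] 382.22400803517036
{'clock': 0.15, 'joint_pos': array([-2.15762678e-05,  2.41226647e-01,  4.06870249e-03,  1.33521446e+00,
        5.07037813e-05,  1.57079920e+00]), 'joint_vel': array([-5.54069762e-05, -2.29624435e-03,  2.11180065e-03,  1.59721012e-03,
       -5.78507554e-04, -4.54576279e-04]), 'tau': array([-1.62746033e-03, -3.72633219e+01,  2.52638429e+01,  1.23480460e-02,
       -1.30651040e-05,  1.49362950e-05]), 'eef_pos': array([4.99532160e-01, 4.61055794e-06, 2.30637472e-01]), 'tool_rot': array([ 7.07115221e-01,  7.07097902e-01, -5.39295480e-04, -5.75158876e-04]), 'ft_force': array([ 0.08670933,  0.08007086, -0.49144356]), 'ft_torque': array([ 0.06107868, -0.03854698, -0.02579974]), 'grasp_force': 0.0, 'grip_width': 0.0853395822246028}
['color', 'camera_matrix', 'eye', 'attitude']  File "<stdin>", line 5
    import vision if False else None
                  ^^
SyntaxError: invalid syntax
```

View pics/scene0.png

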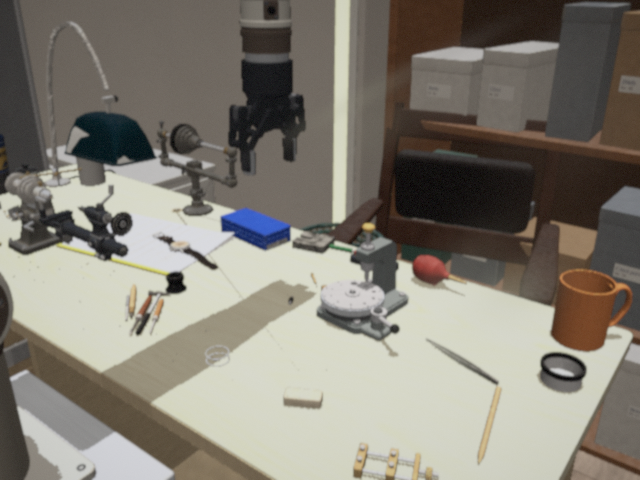

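View pics/side0.png

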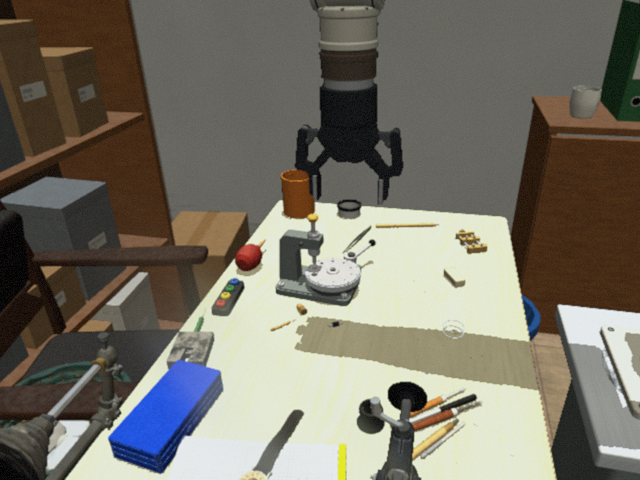

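View pics/wrist0.png

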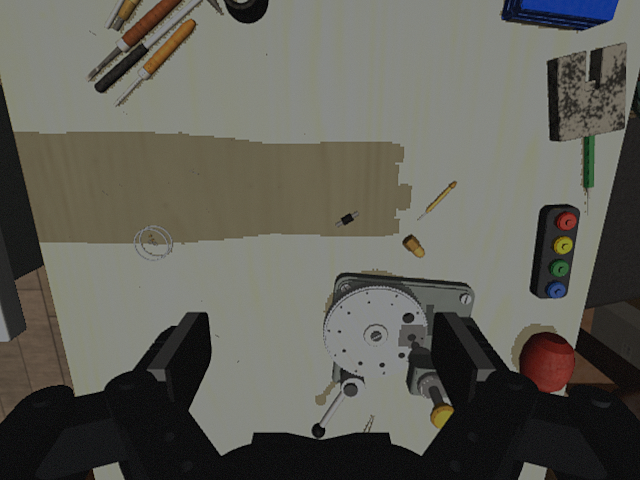

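Run:
```python
from h import *
c=load("pics/wrist0.png"); s=load("pics/scene0.png"); d=load("pics/side0.png")
for n,uv,z in [("plate",(376,335),.046),("ball",(318,430),.045),("pivot",(350,388),.045),("phead",(441,415),.15),("bighole",(408,318),.041),("chuck",(413,245),.006),("std",(347,219),.005)]:
    P=onz(c,uv,z); print(n,P.round(4),proj(s,P).round(),proj(d,P).round())
print("punch tri scene/side",tri(s,(369,226),d,(313,217)))
print("ball tri wrist/scene",tri(c,(318,430),s,(394,328)), tri(c,(318,430),d,(372,242)))
im=cv2.imread("pics/wrist0.png")
a=cv2.resize(im[255:455,300:480],None,fx=3,fy=3,interpolation=cv2.INTER_CUBIC); cv2.imwrite("pics/w0c.png",a)
```

```text
plate [ 0.5523 -0.1222  0.046 ] [352. 291.] [333. 269.]
ball [ 0.4957 -0.2383  0.045 ] [395. 330.] [372. 243.]
pivot [ 0.5286 -0.1847  0.045 ] [376. 309.] [352. 254.]
phead [ 0.5848 -0.124   0.15  ] [366. 226.] [315. 217.]
bighole [ 0.5834 -0.1063  0.041 ] [354. 284.] [315. 274.]
chuck [ 0.5916 -0.043   0.006 ] [327. 289.] [302. 309.]
std [ 0.5244 -0.0163  0.005 ] [291. 300.] [336. 323.]
punch tri scene/side (array([ 0.58877056, -0.12700509,  0.14873415]), np.float64(0.001348270045119243))
ball tri wrist/scene (array([ 0.49563023, -0.23621971,  0.04703218]), np.float64(0.00033206036859887507)) (array([ 0.49590478, -0.23479481,  0.0486058 ]), np.float64(0.0003216899805037456))
```

View pics/w0c.png

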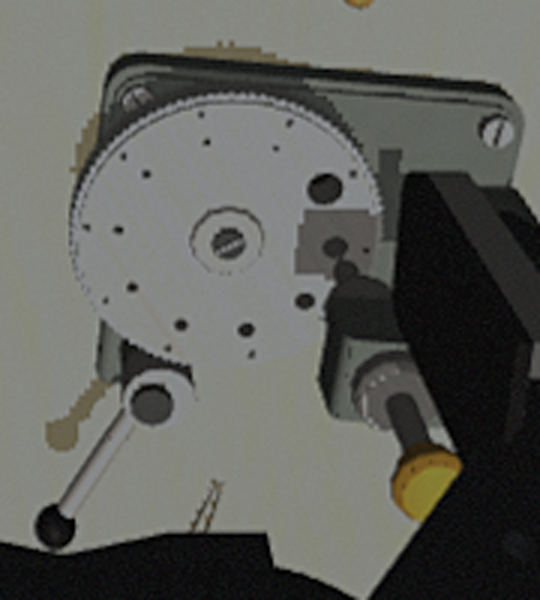

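The wrist view shows the plate boss at (376,335), the big hole at (408,318) with the 8.5 mm hole under the punch, so one click clockwise is needed. The punch head is at (441,412), the lever pivot at (350,388) and the ball at (318,430).

Call:
move_arm(moves=[[[-0.02, -0.05, -0.02, 5, 0], [-0.035, -0.1, -0.05, 10, 0], [-0.04, -0.14, -0.09, 15, 0], [-0.04, -0.14, -0.14, 15, 0], [-0.04, -0.14, -0.17, 15, 0]]])

```text
clock: 0.82
eef_pos: [0.4582, -0.1404, 0.0589]
tool_rot: [0.609, 0.793, -0.001, -0.002]
ft_force: [0.1, -0.9, 0.5]
grip_width: 0.0001
grasp_force: 0.0
```

Run:
```python
from h import *
im,c=shot("wrist","pics/w1.png"); o=monitor.get_obs(); print(o["eef_pos"],o["grip_width"],o["ft_force"])
s,cs=shot("scene","pics/s1.png"); d,cd=shot("side","pics/d1.png")
a=cv2.resize(s[170:370,260:460],(600,600))[:,:,::-1]; cv2.imwrite("pics/s1c.png",np.hstack([cv2.resize(a,(400,400)),cv2.resize(d[170:370,230:430],(400,400))[:,:,::-1]]))
```

```text
[ 0.45602532 -0.13934978  0.05580745] 0.0002213819841436636 [-1.43829163 -0.26592791 -2.42353342]
```

View pics/s1c.png

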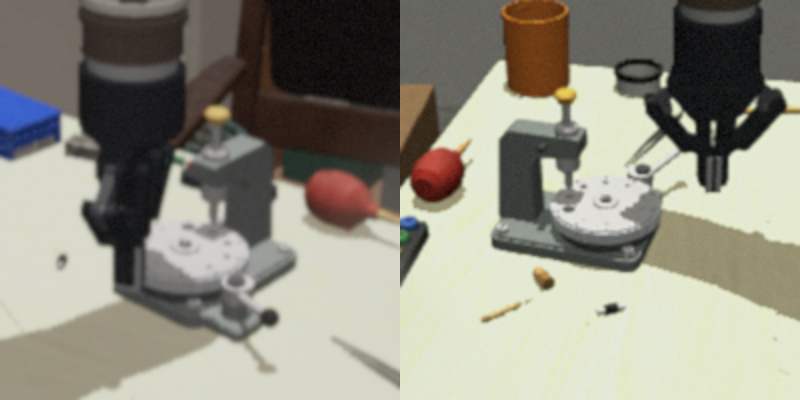

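View pics/w1.png

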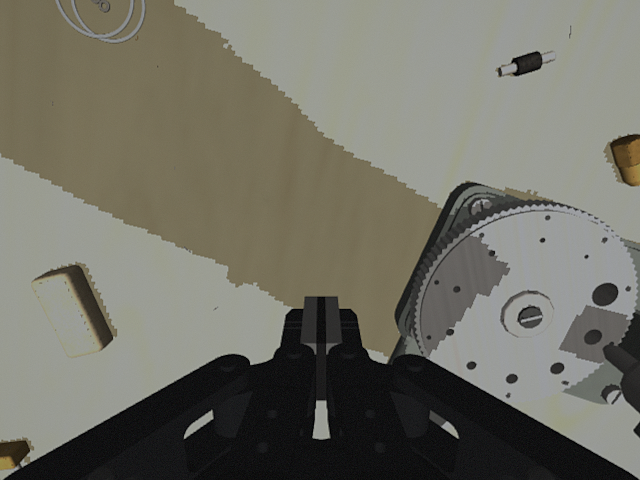

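Run:
```python
from h import *
c0=load("pics/wrist0.png"); c1=load("pics/w1.png")
for n,a,b in [("boss",(376,335),(526,315)),("hole",(408.3,317.7),(605,294))]:
    print(n,tri(c0,a,c1,b))
o=monitor.get_obs(); print(o["eef_pos"])
for z in (0.041,): print("rim near finger", onz(c1,(414,335),z), "tip", onz(c1,(339,300),o["eef_pos"][2]),onz(c1,(304,300),o["eef_pos"][2]))
```

```text
boss (array([ 0.55321148, -0.12544859,  0.04068557]), np.float64(6.80770238756868e-05))
hole (array([ 0.5837184 , -0.1060316 ,  0.04089309]), np.float64(5.832597254640892e-05))
[ 0.45834555 -0.13961486  0.0599524 ]
rim near finger [ 0.50583311 -0.14908822  0.041     ] tip [ 0.4629107  -0.13191258  0.0599524 ] [ 0.44908508 -0.13562634  0.0599524 ]
```

Call:
move_arm(moves=[[[0, 0, -0.03, 0, 0], [0.02, 0, -0.035, 0, 0], [0.03, 0, -0.035, 0, 0], [0.032, 0.001, -0.035, 0, 0], [0.032, 0.001, -0.035, 0, 0]]])

```text
clock: 1.6
eef_pos: [0.4898, -0.1398, 0.0273]
tool_rot: [0.609, 0.793, -0.002, -0.001]
ft_force: [-8.2, -2.6, 3.3]
grip_width: 0.0003
grasp_force: 3.7
```

Call:
move_arm(moves=[[[0.002, 0, 0, 0, 0], [0.003, 0.001, 0, 0, 0], [0.004, 0.001, 0, 0, 0], [0.004, 0.001, 0, 0, 0]]])

```text
clock: 2.1
eef_pos: [0.49, -0.1397, 0.0272]
tool_rot: [0.61, 0.793, -0.005, -0.003]
ft_force: [-15.4, -4.3, 9.5]
grip_width: 0.0
grasp_force: 8.2
```

Call:
move_arm(moves=[[[-0.003, 0.0056, 0, -6, 0], [-0.0035, 0.0119, 0, -12, 0], [-0.0034, 0.0182, 0, -18, 0], [-0.0026, 0.0245, 0, -24, 0], [-0.0012, 0.0307, 0, -30, 0]]])

```text
clock: 2.72
eef_pos: [0.4903, -0.1056, 0.0272]
tool_rot: [0.794, 0.608, -0.002, -0.003]
ft_force: [-11.2, 4.5, 7.0]
grip_width: -0.0
grasp_force: 5.6
```

Run:
```python
from h import *
im,c=shot("wrist","pics/w2.png"); o=monitor.get_obs(); print(o["eef_pos"],o["ft_force"])
```

```text
[ 0.49064997 -0.10470326  0.02714149] [-10.10608822   4.44255457   6.62073462]
```

View pics/w2.png

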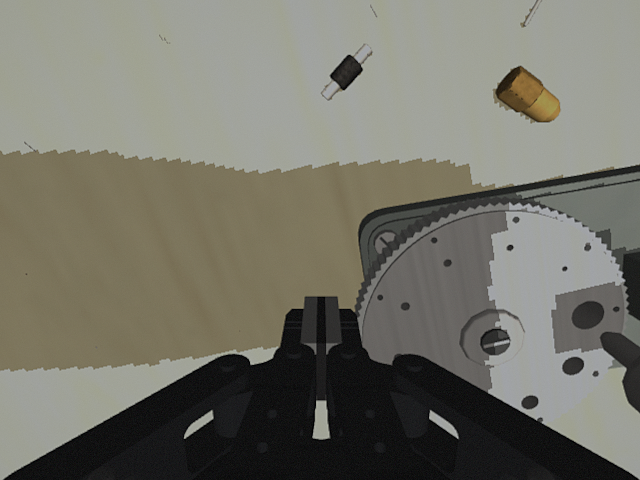

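The plate has turned: the big hole is now at (588,315) next to the punch tip, so the plate is near its detent.

Run:
```python
from h import *
c=load("pics/w2.png"); h=onz(c,(588,315),.041); b=onz(c,(494,343),.046); p=np.array([.5868,-.1265])
print(h,b,np.degrees(np.arctan2(*(h-b)[[1,0]])),np.degrees(np.arctan2(p[1]-b[1],p[0]-b[0])))
```

```text
[ 0.58868812 -0.12474736  0.041     ] [ 0.55165112 -0.12411018  0.046     ] -0.9856207945163136 -3.88963951280029
```

Call:
move_arm(moves=[[[-0.012, 0.003, 0, 0, 0], [-0.025, 0.004, 0, 0, 0], [-0.03, 0.004, 0.02, 0, 0], [-0.03, 0.004, 0.06, 0, 0], [-0.03, 0.004, 0.06, 0, 0]]])

```text
clock: 3.4
eef_pos: [0.4676, -0.1042, 0.0899]
tool_rot: [0.793, 0.609, 0.003, 0.003]
ft_force: [0.5, 0.9, 0.4]
grip_width: 0.0
grasp_force: 0.0
```

Run:
```python
from h import *
im,c=shot("wrist","pics/w3.png"); o=monitor.get_obs(); print(o["eef_pos"],o["ft_force"])
```

```text
[ 0.46629873 -0.10388293  0.08825689] [-0.02934482  0.2901558  -0.35534634]
```

View pics/w3.png

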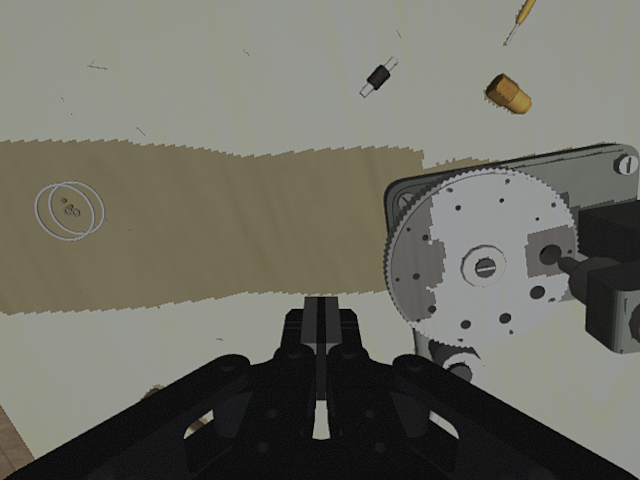

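The hole is at (550,254), the boss at (483,267), and the foot's left edge runs from about (400,183) to (622,146).

Run:
```python
from h import *
c=load("pics/w3.png"); h=onz(c,(550.5,254),.041); b=onz(c,(484,268),.046)
e1,e2=onz(c,(420,179.5),.0145),onz(c,(600,149),.0145)
an=lambda v:np.degrees(np.arctan2(v[1],v[0]))
print(h,b,an(h-b),"foot",an(e2-e1),e1,e2)
c0=load("pics/wrist0.png"); b0=onz(c0,(376,335),.046)
e1,e2=onz(c0,(300+130/3,255+57/3),.0145),onz(c0,(300+480/3,255+87/3),.0145); print(an(e2-e1))
s=load("pics/scene0.png"); d=load("pics/side0.png")
s0=cv2.imread("pics/scene0.png");d0=cv2.imread("pics/side0.png")
def brass(im,box):
    x0,y0,x1,y1=box; hsv=cv2.cvtColor(im[y0:y1,x0:x1],cv2.COLOR_BGR2HSV)
    m=cv2.inRange(hsv,(12,120,90),(32,255,255)); M=cv2.moments(m,True); y,x=np.nonzero(m)
    return (M["m10"]/M["m00"]+x0,M["m01"]/M["m00"]+y0),(x.min()+x0,x.max()+x0,y.min()+y0,y.max()+y0)
a=brass(s0,(350,215,385,240)); q=brass(d0,(300,205,326,228)); print(a,q,tri(s,a[0],d,q[0]))
```

```text
[ 0.58862807 -0.12762409  0.041     ] [ 0.55138048 -0.12382401  0.046     ] -5.825280680145846 foot -5.318422922940137 [ 0.53418742 -0.07591495  0.0145    ] [ 0.63472864 -0.08527449  0.0145    ]
-5.157644599232218
((367.0625, 227.66666666666666), (np.int64(361), np.int64(375), np.int64(222), np.int64(231))) ((307.4257425742574, 212.28217821782178), (np.int64(300), np.int64(317), np.int64(205), np.int64(220))) (array([ 0.59424281, -0.1247123 ,  0.1508858 ]), np.float64(0.014763364731080315))
```

The hole and foot directions agree to within 1°, so the big hole has clicked in. Next I go over the punch head.

Call:
move_arm(moves=[[[0, 0, 0.06, 0, 0], [0, 0, 0.11, 0, 0], [0.05, -0.012, 0.11, 0, 0], [0.1, -0.02, 0.11, 0, 0], [0.123, -0.024, 0.11, 0, 0]]])

```text
clock: 4.08
eef_pos: [0.5894, -0.1277, 0.1947]
tool_rot: [0.793, 0.609, -0.0, -0.0]
ft_force: [-0.3, 0.2, 0.3]
grip_width: 0.0003
grasp_force: 0.0
```

Call:
move_arm(moves=[[[0, 0, 0, 0, 0], [0, 0, -0.02, 0, 0], [0, 0, -0.04, 0, 0], [0, 0, -0.046, 0, 0], [0, 0, -0.046, 0, 0]]])

```text
clock: 4.7
eef_pos: [0.5868, -0.1272, 0.1501]
tool_rot: [0.793, 0.609, -0.0, -0.001]
ft_force: [0.9, 0.0, -0.2]
grip_width: -0.0002
grasp_force: 0.0
```

Call:
move_arm(moves=[[[0, 0, -0.006, 0, 0], [0, 0, -0.012, 0, 0], [0, 0, -0.018, 0, 0], [0, 0, -0.023, 0, 0], [0, 0, -0.023, 0, 0]]])

```text
clock: 5.32
eef_pos: [0.5885, -0.1275, 0.13]
tool_rot: [0.793, 0.609, 0.001, 0.001]
ft_force: [-4.1, -0.4, 12.9]
grip_width: -0.0
grasp_force: 6.5
```

Call:
move_arm(moves=[[[0, 0, -0.002, 0, 0], [0, 0, -0.003, 0, 0], [0, 0, -0.003, 0, 0]]])

```text
clock: 5.7
eef_pos: [0.5888, -0.1276, 0.1299]
tool_rot: [0.793, 0.609, 0.002, 0.002]
ft_force: [-8.4, 2.4, 25.3]
grip_width: -0.0001
grasp_force: 12.5
```

Call:
move_arm(moves=[[[0, 0, 0.05, 0, 0], [-0.04, -0.03, 0.06, -6, 0], [-0.08, -0.06, 0.06, -12, 0], [-0.111, -0.084, 0.03, -17, 0], [-0.111, -0.084, -0.02, -17, 0]]])

```text
clock: 6.32
eef_pos: [0.4763, -0.2135, 0.1053]
tool_rot: [0.876, 0.483, 0.001, 0.002]
ft_force: [1.0, 0.3, -1.2]
grip_width: 0.0002
grasp_force: 0.0
```

Run:
```python
from h import *
im,c=shot("wrist","pics/w4.png"); s,cs=shot("scene","pics/s4.png"); d,cd=shot("side","pics/d4.png")
o=monitor.get_obs(); print(o["eef_pos"],o["ft_force"])
f=lambda a:cv2.resize(a,(400,400))[:,:,::-1]
cv2.imwrite("pics/m4.png",np.hstack([f(s[200:370,290:460]),f(d[170:340,270:440])]))
```

```text
[ 0.47414824 -0.21036743  0.10204365] [0.03421334 0.73826392 0.3109466 ]
```

View pics/m4.png

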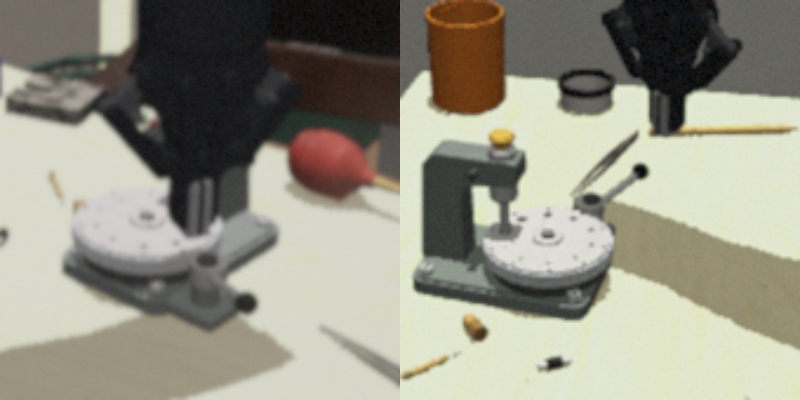

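The side view shows the brass head now close over the sleeve, so the punch is home. Next I work out the lever arc.

Run:
```python
import numpy as np
p=np.array([.5286,-.1847])
for off in (.013,.008):
  for a in (-122,-112,-102,-92,-82,-72,-62,-52,-48):
    r=np.radians(a);u=np.array([np.cos(r),np.sin(r)]);n=np.array([-u[1],u[0]])
    print(off,a,a+122,((p+.05*u-off*n)-[.477,-.211]).round(4))
```

```text
0.013 -122 0 [ 0.0141 -0.0092]
0.013 -112 10 [ 0.0208 -0.0152]
0.013 -102 20 [ 0.0285 -0.0199]
0.013 -92 30 [ 0.0369 -0.0232]
0.013 -82 40 [ 0.0457 -0.025 ]
0.013 -72 50 [ 0.0547 -0.0253]
0.013 -62 60 [ 0.0636 -0.024 ]
0.013 -52 70 [ 0.0721 -0.0211]
0.013 -48 74 [ 0.0754 -0.0196]
0.008 -122 0 [ 0.0183 -0.0119]
0.008 -112 10 [ 0.0255 -0.0171]
0.008 -102 20 [ 0.0334 -0.0209]
0.008 -92 30 [ 0.0419 -0.0234]
0.008 -82 40 [ 0.0506 -0.0243]
0.008 -72 50 [ 0.0594 -0.0237]
0.008 -62 60 [ 0.068  -0.0216]
0.008 -52 70 [ 0.0761 -0.018 ]
0.008 -48 74 [ 0.0791 -0.0162]
```

Call:
move_arm(moves=[[[0, 0, -0.04, 0, 0], [0, 0, -0.067, 0, 0], [0, 0, -0.067, 0, 0]]])

```text
clock: 6.85
eef_pos: [0.4768, -0.2107, 0.0371]
tool_rot: [0.874, 0.485, -0.001, -0.001]
ft_force: [0.5, 0.5, -0.3]
grip_width: -0.0001
grasp_force: 0.0
```

Using an offset of about 10 mm, I push along the arc.

Call:
move_arm(moves=[[[0.008, -0.005, 0, 0, 0], [0.016, -0.011, 0, 0, 0], [0.023, -0.016, 0, 10, 0], [0.031, -0.0205, 0, 20, 0], [0.04, -0.0233, 0, 30, 0]]])

```text
clock: 7.48
eef_pos: [0.5181, -0.2352, 0.0388]
tool_rot: [0.717, 0.697, 0.0, 0.001]
ft_force: [-1.9, 1.8, 2.3]
grip_width: 0.0001
grasp_force: 1.6
```

Call:
move_arm(moves=[[[0.0087, -0.0014, 0, 10, 0], [0.0175, -0.0012, 0, 20, 0], [0.0265, 0.0005, 0, 30, 0], [0.0345, 0.0038, 0, 40, 0], [0.0345, 0.0038, 0, 40, 0]]])

```text
clock: 8.1
eef_pos: [0.5455, -0.234, 0.0379]
tool_rot: [0.439, 0.898, -0.005, -0.004]
ft_force: [-16.3, -6.4, 10.1]
grip_width: -0.0002
grasp_force: 11.9
```

Run:
```python
from h import *
im,c=shot("wrist","pics/w5.png"); s,cs=shot("scene","pics/s5.png"); d,cd=shot("side","pics/d5.png")
o=monitor.get_obs(); print(o["eef_pos"],o["ft_force"])
f=lambda a:cv2.resize(a,(400,400))[:,:,::-1]
cv2.imwrite("pics/m5.png",np.hstack([f(s[200:370,290:460]),f(im[80:480,240:640])]))
```

```text
[ 0.54542858 -0.23400551  0.03791832] [-15.31918234  -6.35849831   8.65432645]
```

View pics/m5.png

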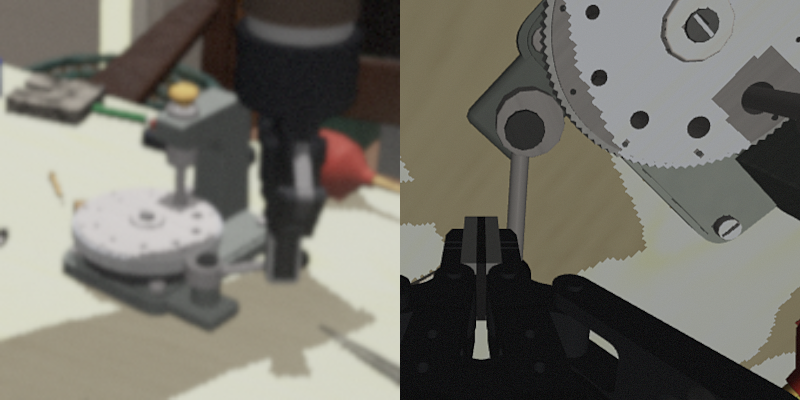

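The lever's rod now points back-right and the finger meets a firm stop (17 N). I measure its angle from the rod's pixels, (358,250) to (354,330).

Run:
```python
from h import *
an=lambda v:np.degrees(np.arctan2(v[1],v[0]))
c=load("pics/w5.png"); a,b=onz(c,(358,250),.045),onz(c,(354.5,330),.045); print(a,b,an(b-a))
c=load("pics/wrist0.png"); a,b=onz(c,(300+125/3,255+425/3),.045),onz(c,(300+70/3,255+508/3),.045); print(an(b-a))
```

```text
[ 0.5367011 -0.2015438  0.045    ] [ 0.55720834 -0.22853949  0.045     ] -52.777933779111464
-118.00797160683351
```

Call:
move_arm(moves=[[[0.002, 0.0015, 0, 0, 0], [0.002, 0.0015, 0, 0, 0], [0.002, 0.0015, 0, 0, 0]]])

```text
clock: 8.62
eef_pos: [0.5457, -0.2338, 0.0379]
tool_rot: [0.441, 0.898, -0.007, -0.005]
ft_force: [-20.1, -9.1, 9.9]
grip_width: -0.0002
grasp_force: 13.8
```

Call:
move_arm(moves=[[[-0.014, -0.01, 0, 0, 0], [-0.03, -0.02, 0, 0, 0], [-0.03, -0.02, 0.05, 0, 0], [-0.03, -0.02, 0.11, 0, 0], [-0.03, -0.02, 0.11, 0, 0]]])

```text
clock: 9.25
eef_pos: [0.5274, -0.2517, 0.1542]
tool_rot: [0.438, 0.899, 0.0, 0.007]
ft_force: [-0.7, 0.7, -1.5]
grip_width: 0.0002
grasp_force: 0.0
```

Run:
```python
from h import *
im,c=shot("wrist","pics/w6.png"); s,cs=shot("scene","pics/s6.png")
o=monitor.get_obs(); print(o["eef_pos"],o["ft_force"])
f=lambda a:cv2.resize(a,(400,400))[:,:,::-1]
cv2.imwrite("pics/m6.png",np.hstack([f(s[200:370,290:460]),f(im[80:480,240:640])]))
```

```text
[ 0.52408404 -0.24996924  0.1486561 ] [ 6.22749483e-01 -1.50326535e-01  6.01479533e-04]
```

View pics/m6.png

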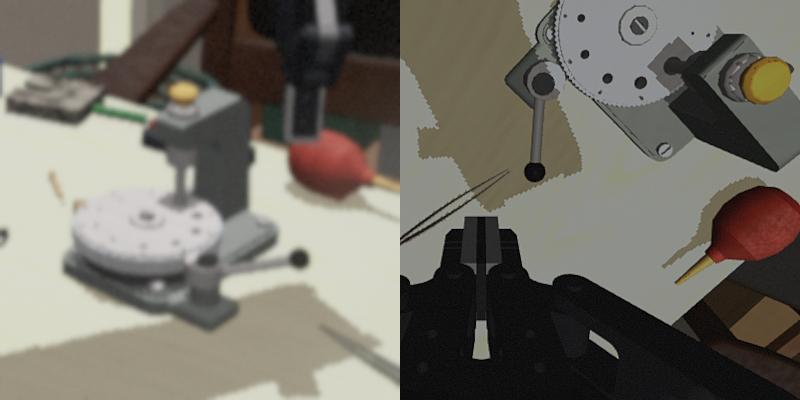

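The punch is home in the hole, with its head low over the sleeve. The lever is back, with its ball at crop pixel (535,172), and the gripper is clear of everything.

```bash
python3 -c "
from h import *
print(job.job_done())"
```

```text
the job is handed in; nothing more can be done
None
```

The job is handed in: the largest hole is clicked in under the punch, the punch is home, the lever is back against its stop and the arm is clear; the hand-in returned no verdict, so this rests on my own force and camera checks.

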